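# Wedge the retaining clip off a tube rotator's slanted spindle

### The arm

A 6-joint arm with a two-finger parallel gripper is mounted at the origin on the work surface. World frame = base frame: x ahead of the robot, y to its left, z up, the work surface at z = 0. Lengths are in m, angles in rad, forces in N, time in s.
With the tool pointing down it reaches from about 0.35 to 0.775 m from the base axis. Payload 7.3 kg.
Tool frame: the origin (TCP) lies at the very end of the fingers, on their centre line; the grasp point (between the pads) lies 19 mm behind it (bot.hold_point_z is the distance from the TCP to the grasp point, in m); z points along the fingers, y is the direction in which the jaws open and shut (so a half turn about z gives the same grasp; the last joint's range is limited). The gripper opens to 92 mm and grips with 3 to 60 N. Pads are 19 mm wide; open, the fingers measure 130 mm over their backs; the gripper's body (75 mm by 190 mm) begins 47 mm behind the grasp point.
Start: joints at [1.151, 0.342, 1.524, -0, 1.275, -0.146], TCP at [0.142, 0.505, 0.227] pointing down, gripper open.
Joint ranges: [-2.53, 2.53], [-0.77, 2.02], [0.04, 2.7], [-1, 4.14], [0.28, 2.66], [-3.11, 3.11]. Speed limits (rad/s): [2.57, 2.57, 3.14, 3.14, 3.14, 3.14].

### API

Orientations are given as [roll, pitch, yaw] about the fixed x, y, z axes, in that order (R = Rz(yaw) Ry(pitch) Rx(roll)).
In Python, from cell import bot gives the robot as it stands. The module is installed in compiled form; this text tells all that it offers.
- The arm moves only by the tool servo_tool, never from a script. Its argument "steps" is a list of rows, each a list of 7 numbers: the shift along the tool's x, y, z in cm, then the turn, a rotation vector about the tool's x, y, z in rad, then the opening, from 0 (shut) to 1 (fully open). In form: [[x, y, z, ax, ay, az, jaw], ...]. A call has 1 to 8 rows; each row shifts and turns the pose as measured when the row begins, along the tool's axes as they then stand; what a row does not reach is not made up. A row lasts 1/10 s, in which the tool goes at most 50 mm and 8.59 degrees, less where a joint would pass 70% of its speed; a pose out of reach is approached as far as the arm can. A call with a gripper value outside its range is refused whole. The fingers move at their own pace and stop on an object; the grip force is fixed at half the most. Time passes only in rows, so rows that do not move let the fingers close. It gives the time, the measured TCP pose, the force and the opening at its end, in the units of the state.
- bot.observe(): the state, without advancing time (a new reading comes with each control period).
- bot.grab_frame(name): name is "side" or "top"; returns a dict with "pixels" (420x560x3 uint8, blue, green, red), "z_map" (420x560 float32, m along the optical axis (not along the pixel's ray), 0 where there is no reading), "fx", "fy", "cx", "cy" (pixels), "extrinsics" (4x4, takes a point from world to camera coordinates). Camera axes: x right, y down, z forward; pixel columns grow to the right and rows downward; lengths in m; the calibration is good to about 2 mm. A picture is of the moment at which its call begins.
- bot.sign_off(): hands the job in, once; it reports no verdict.
The state is a dict: "time_s": time; "joint_positions": joint angles; "qvel": joint speeds; "effort": joint torques, N m; "ee_pos": TCP position; "orientation": TCP orientation; "ft_force": force on the tool from outside, world axes, zero at the start; "ft_torque": the same for the moment, N m; "grip_width": finger opening in m.
Only numpy, scipy, OpenCV 4.12 (cv2) and the standard library are available. Lean on these libraries where they do the work, as an engineer would, in place of code of your own. Each camera call takes 0.05 s, during which the arm holds its last target.

### The job

The tube rotator's disc has to come off for cleaning: take the orange-handled wedge tool out of the blue rack, slide its blade down along the underside of the slanted spindle, between spindle and clip, until the yellow spring clip spreads and drops off. The clip must finish lying in the white tray underneath, and the wedge tool standing upright in its slot in the rack again, fully down. Leave the capped tube, the pipette-tip box and the bottle where they are.

Things in the scene. Friction and masses are not known exactly. Their poses are not given: they have to be found in the camera images.
- rotator: Tube rotator, fixed to the bench; origin on the bench, x towards its white motor housing (away from the robot), z up. A bare steel spindle, 18 mm thick, rises 150 mm from its grey boss at (85, 0, 60) mm, along (-0.574, 0, 0.819): it leans 35 degrees from vertical, upper end towards the robot, above an open white tray. Its underside faces (-0.819, 0, -0.574)
- spindle_top (a point): Centre of the spindle's free upper end, 12 mm above the clip along the spindle; axes as rotator. A blue disc (radius 40 mm) sits on the spindle 122 to 134 mm below this end, a dark cross bar 36 mm wide that carries the clip 28 to 38 mm below it. Apart from the clip the spindle's underside is free from this end down to the disc: a blade can slide along it
- tray_in (a point): Centre of the white tray's inner floor, 4 mm above the bench; inside 168 x 142 mm, walls rising 21 mm above the floor; axes as rotator
- clip: Yellow U-shaped spring clip, 26 g, 29 mm wide, 16 mm along the spindle, hung on the spindle from below, resting on the cross bar. Origin on the spindle's axis at mid-clip; z up the spindle, x out of the U's open end, away from the underside. The U's bridge is a 3 mm plate under the spindle; its inner face, at x = -14.5 mm, leaves a gap of 5.5 mm, 23 mm wide between the legs
- clip_left (a joint): Spread of the clip's leg on its +y side, rad: 0 at rest, about 0.1 as its hooked bump passes the widest part of the spindle; a spring (3 to 5 N at the bump) closes it. A blade slid in with up to about 5 N until it is 17 to 20 mm thick at the bridge (tip 50 to 65 mm beyond mid-clip) makes both bumps let go: the clip falls
- clip_right (a joint): The same for the leg on the -y side. (The lip on the bridge's upper edge flares outwards, up to z = 15 mm, x = -22 mm of the clip's frame, to lead a blade into the gap)
- wedge: Wedge tool, 70 g. Orange handle 70 mm long, 20 (x) by 22 mm (y), to be pinched across y; origin at its middle, z up. Black shoulder 40 x 34 mm, its underside at z = -35 mm; from there a steel blade, 100 mm long, 10 mm wide (y), points to -z. The blade's +x face (x = 10.5 mm) is flat, parallel to z; the -x face slopes: 2 mm thick at the tip, 21 mm from 75 mm above the tip upwards
- wedge_tip (a point): Middle of the blade's tip edge, at (9.5, 0, -135) mm of the wedge's frame; same axes. At the start the wedge stands in the rack's slot, resting on its shoulder
- rack: Blue rack, fixed, 64 (x) x 134 (y) x 115 mm high, z up, origin under its centre on the bench; slot for the wedge in the middle, 30 mm round holes at y = 45 and -45 mm, a capped tube in the latter
- rack_slot (a point): Centre of the slot's mouth on the rack's top face, 115 mm above the bench; the slot is 28 (x) by 18 mm (y) with 3 mm chamfers, passes through the 24 mm thick top plate and is open below down to 6 mm above the bench. Axes as rack; the wedge's axes lie along them at the start (standing half a turn round is fine too)
- tube: Bystander: tube with a blue cap, 28 mm across, 112 mm tall, standing in the rack's hole at y = -45 mm, its top 3 mm above the rack; origin at its foot
- tipbox: Bystander: pipette-tip box 82 x 120 x 70 mm, on the bench on the other side of the rotator from the rack; origin under its centre
- bottle: Bystander: amber bottle, 60 mm across, 130 mm tall; origin under its centre

How it is judged:
On the way, in this order (a step that is already met when the one before it is completed fails the run):
1. the wedge tool is lifted clear of the rack (z of wedge in the frame of rack above 0.215 m), for 0.1 s.
2. the wedge's blade, under the clip, spreads both of its legs (value of joint each of clip_left, clip_right above 0.05 rad and contact force between wedge and clip above 0.3 N and contact force between the fingers and clip below 0.1 N and distance between clip and spindle_top below 0.05 m), for 0.04 s.
3. the clip is off the spindle and lies in the tray (x of clip in the frame of rotator between -0.106 and 0.062 m and y of clip in the frame of rotator between -0.072 and 0.072 m and z of clip in the frame of rotator below 0.05 m), for 0.2 s.
At the end, for the whole second after the job is handed in: The clip lies at rest inside the white tray under the spindle; the wedge stands at rest upright (within 7 degrees) in its slot in the rack, within 12 mm of the slot's centre and down to within 4 mm of its shoulder touching the rack (all of step 3 and linear speed of each of clip, wedge below 0.02 m/s and horizontal distance between wedge and rack_slot below 0.012 m and angle between wedge's own z axis and vertical below 0.12 rad and z of wedge in the frame of rack below 0.154 m).
It fails at once if the tube is moved by more than 30 mm or tipped (distance of tube from where it was at the start of the episode above 0.03 m or angle between tube's own z axis and vertical above 0.4 rad).
It fails at once if the pipette-tip box is moved by more than 30 mm or tipped (distance of tipbox from where it was at the start of the episode above 0.03 m or angle between tipbox's own z axis and vertical above 0.4 rad).
It fails at once if the bottle is moved by more than 30 mm or tipped (distance of bottle from where it was at the start of the episode above 0.03 m or angle between bottle's own z axis and vertical above 0.4 rad).
It also fails if it takes over 54 s, if anything falls off the work surface, if the arm or the gripper's body presses on something with over 40 N, if the wrist force passes 120 N, or if a joint passes its speed limit or range.

## Working session

There is one attempt and no reset: what is moved stays moved. The work goes in short steps, Python scripts to look and compute and a tool call to move; the robot and the scene stay as the last step left them, time stands still between calls to the robot, and variables do not carry over. Pictures are saved under pics/ and viewed, and the job is handed in when it is done.

Besides the shell and the picture viewer there is one more tool, called after "Emit:" by a JSON object that holds its "fn" and its "kwargs". servo_tool: Moves the arm, as the interface text tells. Its arguments: {"type":"object","properties":{"steps":{"type":"array","items":{"type":"array","items":{"type":"number"}}}},"required":["steps"]}

```bash
mkdir -p pics; ls; python3 - <<'E'
from cell import bot
import cv2,numpy as np
s=bot.observe(); print({k:np.round(v,3) for k,v in s.items()})
print(bot.hold_point_z)
for n in("side","top"):
    f=bot.grab_frame(n); cv2.imwrite(f"pics/{n}0.png",f["pixels"]); np.savez(f"/tmp/{n}0.npz",**f)
    E=f["extrinsics"];print(n,f["fx"],f["fy"],f["cx"],f["cy"],np.round(E,3).tolist(),"cam",np.round(-E[:3,:3].T@E[:3,3],3))
E
```

```text
pics
{'time_s': np.float64(0.0), 'joint_positions': array([ 1.151,  0.343,  1.525,  0.   ,  1.275, -0.146]), 'qvel': array([-0.001, -0.   , -0.001, -0.001, -0.   , -0.001]), 'effort': array([ -0.   , -43.125, -24.422,   0.072,   0.056,  -0.   ]), 'ee_pos': array([0.142, 0.505, 0.226]), 'orientation': array([-3.14 , -0.   ,  2.868]), 'ft_force': array([ 0.065,  0.069, -0.399]), 'ft_torque': array([-0.027,  0.04 , -0.043]), 'grip_width': np.float64(0.092)}
0.0188
side 395.5309827172765 395.5309827172765 282.47845359439725 201.47671777428707 [[0.863, -0.504, 0.004, -0.491], [-0.296, -0.514, -0.805, 0.252], [0.408, 0.694, -0.593, 0.708], [0.0, 0.0, 0.0, 1.0]] cam [ 0.21  -0.61   0.625]
top 452.65212751943005 452.65212751943005 282.5778493776342 192.51080498342913 [[-0.012, -1.0, 0.006, -0.019], [-0.994, 0.011, -0.109, 0.585], [0.109, -0.007, -0.994, 0.955], [0.0, 0.0, 0.0, 1.0]] cam [ 0.477 -0.019  1.013]
```

View pics/side0.png

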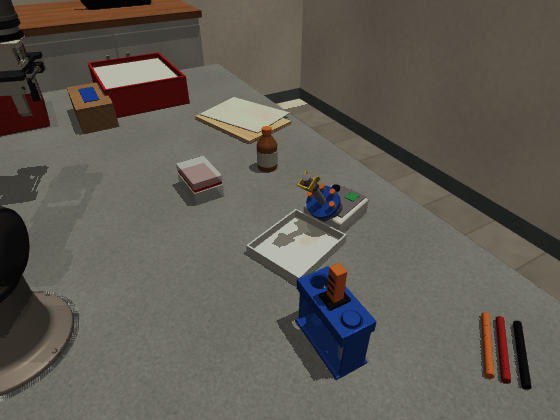

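View pics/top0.png

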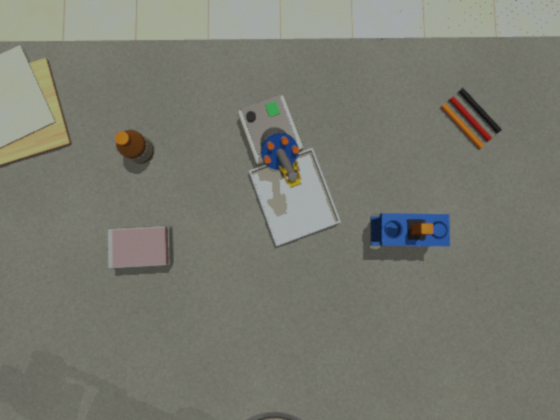

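```bash
cat > h.py <<'E'
import numpy as np,cv2
from scipy.spatial.transform import Rotation as R
def cloud(f):
    z=f["z_map"]; v,u=np.mgrid[:z.shape[0],:z.shape[1]]
    P=np.stack([(u-f["cx"])/f["fx"]*z,(v-f["cy"])/f["fy"]*z,z],-1)
    E=f["extrinsics"]; W=(P-E[:3,3])@E[:3,:3]; W[z==0]=np.nan; return W
def ray(f,u,v):
    E=f["extrinsics"]; d=E[:3,:3].T@np.array([(u-f["cx"])/f["fx"],(v-f["cy"])/f["fy"],1.]); return -E[:3,:3].T@E[:3,3],d
def onplane(f,u,v,z):
    o,d=ray(f,u,v); return o+d*(z-o[2])/d[2]
def proj(f,p):
    E=f["extrinsics"]; c=E[:3,:3]@np.asarray(p)+E[:3,3]; return np.array([c[0]/c[2]*f["fx"]+f["cx"],c[1]/c[2]*f["fy"]+f["cy"]])
E
python3 - <<'E'
from h import *
t=dict(np.load('/tmp/top0.npz')); s=dict(np.load('/tmp/side0.npz'))
for n,f,(a,b,c,d) in (("top",t,(220,350,80,250)),("side",s,(230,390,150,390))):
    W=cloud(f); hsv=cv2.cvtColor(f["pixels"],cv2.COLOR_BGR2HSV)
    k=4 if n=="top" else 3
    cv2.imwrite(f"pics/{n}_zoom.png",cv2.resize(f["pixels"][c:d,a:b],None,fx=3.4 if n=="top" else 2.5,fy=3.4 if n=="top" else 2.5,interpolation=cv2.INTER_CUBIC))
    H,S,V=[hsv[...,i] for i in range(3)]
    masks=dict(blue=(H>105)&(H<130)&(S>150)&(V>60), yellow=(H>20)&(H<32)&(S>150)&(V>60), orange=(H>5)&(H<16)&(S>170)&(V>60), white=(S<40)&(V>140))
    for m,M in masks.items():
        nn,l,st,ce=cv2.connectedComponentsWithStats(M.astype(np.uint8))
        for i in range(1,nn):
            if st[i,4]>25:
                p=W[l==i]; p=p[~np.isnan(p[:,0])]
                if len(p) and -0.5<p[:,1].mean()<0.5 and .2<p[:,0].mean()<0.9: print(n,m,st[i],np.round(ce[i],1),np.round(np.percentile(p,[2,50,98],axis=0),3).tolist())
E
```

```text
top blue [262 133  35  36 537] [278.1 149.2] [[0.636, -0.051, 0.068], [0.669, -0.013, 0.089], [0.697, 0.015, 0.106]]
top blue [ 371  214   78   32 1699] [411.8 229.7] [[0.47, -0.351, 0.005], [0.499, -0.271, 0.115], [0.53, -0.22, 0.12]]
top yellow [286 162  14  25  95] [294.3 177.3] [[0.584, -0.056, 0.159], [0.592, -0.049, 0.167], [0.623, -0.033, 0.182]]
top yellow [280 167   7  10  39] [283.4 171.2] [[0.6, -0.032, 0.16], [0.609, -0.028, 0.177], [0.616, -0.021, 0.184]]
top orange [442 105  39  43 148] [460.8 126.5] [[0.687, -0.471, 0.006], [0.733, -0.431, 0.012], [0.779, -0.393, 0.017]]
top orange [117 131  28  26 407] [132.1 144.5] [[0.661, 0.266, 0.08], [0.677, 0.281, 0.096], [0.707, 0.31, 0.124]]
top orange [282 138   6   6  26] [284.3 140.6] [[0.677, -0.034, 0.109], [0.681, -0.029, 0.112], [0.686, -0.025, 0.117]]
top orange [293 147   6   6  26] [295.  149.6] [[0.661, -0.057, 0.094], [0.665, -0.052, 0.098], [0.671, -0.048, 0.102]]
top orange [412 223  12  12  98] [416.8 228.8] [[0.491, -0.278, 0.128], [0.499, -0.277, 0.161], [0.508, -0.276, 0.186]]
top white [280  95  23  54 219] 
[... 1064 characters left out ...]
201   6   6  27] [331.6 203.6] [[0.66, -0.059, 0.092], [0.664, -0.054, 0.096], [0.669, -0.047, 0.1]]
side orange [327 263  20  40 519] [337.  281.7] [[0.488, -0.298, 0.125], [0.494, -0.296, 0.166], [0.507, -0.277, 0.186]]
side orange [482 313  12  66 535] [487.3 345.9] [[0.684, -0.478, 0.005], [0.726, -0.441, 0.013], [0.782, -0.394, 0.016]]
side white [177 156  44  20 291] [198.1 164. ] [[0.432, 0.224, 0.068], [0.486, 0.31, 0.07], [0.511, 0.337, 0.073]]
side white [333 198  35  26 167] [349.4 212.2] [[0.678, -0.066, 0.042], [0.722, -0.049, 0.045], [0.795, -0.025, 0.047]]
side white [ 247  209  100   69 2243] [295.4 248.4] [[0.493, -0.129, 0.002], [0.569, -0.06, 0.004], [0.663, 0.034, 0.026]]
```

View pics/side_zoom.png

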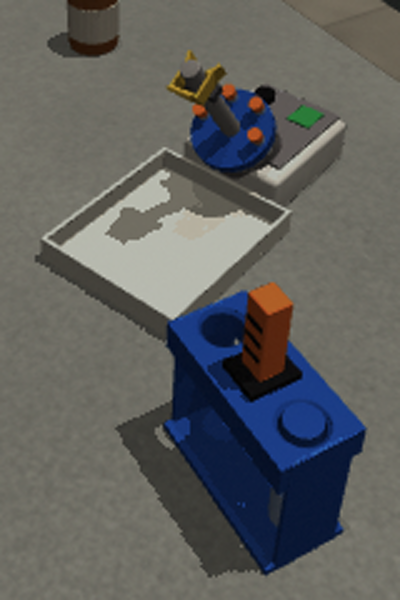

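View pics/top_zoom.png

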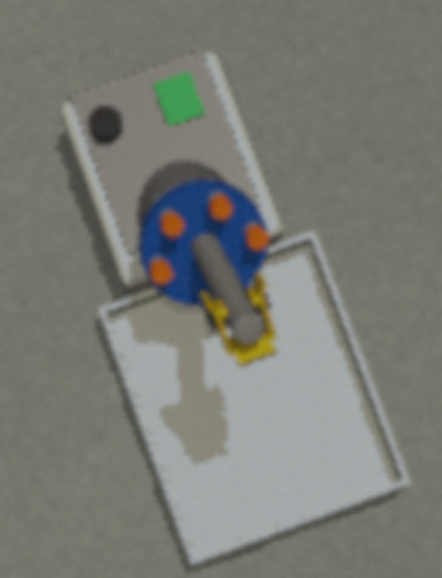

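```bash
python3 - <<'E'
from h import *
t=dict(np.load('/tmp/top0.npz')); s=dict(np.load('/tmp/side0.npz'))
def rect(p): 
    r=cv2.minAreaRect(p[:,:2].astype(np.float32)*1000); return np.round(r[0],1),np.round(r[1],1),round(r[2],2)
for n,f in (("top",t),("side",s)):
    W=cloud(f); hsv=cv2.cvtColor(f["pixels"],cv2.COLOR_BGR2HSV);H,S,V=[hsv[...,i] for i in range(3)]
    x,y,z=[W[...,i] for i in range(3)]
    m=(abs(z-.115)<.006)&(x>.44)&(x<.56)&(y<-.2)&(y>-.37)&(S>150)&(H>105)&(H<130); print(n,"rack top",rect(W[m]),m.sum(),np.median(z[m]))
    m=(abs(z-.025)<.003)&(x>.45)&(x<.7)&(abs(y+.05)<.12); print(n,"tray rim",rect(W[m]),m.sum())
    m=(abs(z-.045)<.006)&(x>.64)&(x<.82)&(abs(y)<.1); print(n,"housing",rect(W[m]),m.sum())
    m=(z>.175)&(x>.44)&(x<.56)&(y<-.2)&(y>-.37); print(n,"handle top",rect(W[m]),m.sum(),np.nanmax(z[m]))
    m=(z>.10)&(x>.54)&(x<.7)&(abs(y+.04)<.08)&(S<90); p=W[m]; print(n,"spindle pts",m.sum()); 
    np.save(f"/tmp/sp_{n}.npy",p)
    v,u=np.nonzero(m); o=np.argsort(-p[:,2])[:12]; print(np.round(np.c_[u,v,p*1000][o]).astype(int).tolist())
E
```

```text
top rack top (array([ 498.9, -286.3]), array([134. ,  61.4]), 89.04) 1439 0.1157973160556776
top tray rim (array([578.8, -50.7]), array([178.4, 150.2]), 19.55) 431
top housing (array([723.8,   0.9]), array([130.8, 110. ]), 19.44) 1701
top handle top (array([ 499.7, -286.8]), array([22. , 18.6]), 88.93) 146 0.18860095296599597
top spindle pts 306
[[293, 173, 603, -44, 189], [290, 174, 601, -39, 189], [291, 173, 603, -41, 189], [295, 174, 601, -48, 188], [292, 172, 605, -43, 188], [294, 172, 605, -46, 188], [291, 175, 600, -41, 188], [289, 176, 598, -37, 188], [294, 174, 602, -46, 187], [291, 174, 602, -41, 187], [292, 173, 603, -43, 187], [293, 175, 600, -44, 187]]
side rack top (array([ 498.4, -287. ]), array([135. ,  65.6]), 88.69) 1927 0.11497447487598553
side tray rim (array([587.2, -46.6]), array([199.8, 152.1]), 19.26) 611
side housing (array([721.2,  -1.1]), array([139.3, 107.8]), 20.16) 722
side handle top (array([ 498.1, -287.2]), array([22., 20.]), 87.97) 212 0.18713256450177312
side spindle pts 206
[[306, 174, 600, -41, 188], [307, 174, 602, -42, 188], [308, 174, 604, -43, 188], [308, 175, 603, -45, 187], [309, 175, 605, -45, 186], [307, 175, 602, -43, 186], [305, 175, 598, -40, 186], [306, 175, 600, -41, 186], [304, 175, 597, -39, 186], [308, 177, 600, -49, 186], [309, 176, 604, -47, 185], [305, 174, 601, -36, 185]]
```

```bash
python3 - <<'E'
from h import *
yaw=np.radians(19.5); Rr=R.from_euler('z',yaw).as_matrix()
O=np.array([.5995,-.0433,0])
ax=np.array([-.574,0,.819]); nx=np.array([.819,0,.574])
for n in("top","side"):
    p=(np.load(f"/tmp/sp_{n}.npy")-O)@Rr   # rotator frame
    q=np.c_[p@nx,p[:,1],p@ax]*1000  # clip-like axes
    top=np.array([-.001,0,.1829])*1000; t0=np.array([top@nx,0,top@ax])
    q-=t0
    end=q[q[:,2]>-2.5]; end=end[(np.hypot(end[:,0],end[:,1])<14)]
    print(n,"end face: n",len(end),"mean",end.mean(0).round(1),"min",end.min(0).round(1),"max",end.max(0).round(1))
    r,c=(lambda e:cv2.minEnclosingCircle(e[:,:2].astype(np.float32))[::-1])(end); print(" circle",np.round(c,1),round(r,1))
    for a,b in((-20,-3),(-85,-45),(-118,-85)):
        s=q[(q[:,2]<b)&(q[:,2]>a)&(abs(q[:,1])<14)&(abs(q[:,0])<14)]
        if len(s)>8:
            A=np.c_[2*s[:,:2],np.ones(len(s))]; 
            print(" slab",a,b,len(s),"y range",s[:,1].min().round(1),s[:,1].max().round(1),"x max",s[:,0].max().round(1))
            from scipy.optimize import least_squares
            f=least_squares(lambda c:np.hypot(s[:,0]-c[0],s[:,1]-c[1])-9,[0,0],loss='soft_l1'); print("  centre R=9:",f.x.round(2),"rms",np.sqrt((f.fun**2).mean()).round(2))
E
```

```text
top end face: n 69 mean [1.  0.2 1.2] min [-9.  -8.4 -2.4] max [8.5 8.7 4.3]
 circle [-0.   0.4] 9.0
 slab -20 -3 31 y range -7.9 8.6 x max 8.7
  centre R=9: [-0.93 -0.1 ] rms 0.46
 slab -85 -45 75 y range -8.2 9.1 x max 9.4
  centre R=9: [-0.93  0.11] rms 0.58
 slab -118 -85 37 y range -7.9 8.3 x max 9.5
  centre R=9: [-0.82 -0.18] rms 0.6
side end face: n 48 mean [-1.2 -0.1  0.6] min [-9.3 -7.9 -1.9] max [7.3 8.7 3.2]
 circle [-1.1  0.4] 8.7
 slab -20 -3 31 y range -8.9 2.4 x max 5.4
  centre R=9: [-0.48  1.16] rms 0.53
 slab -85 -45 61 y range -9.0 2.1 x max 6.8
  centre R=9: [-0.41  1.39] rms 0.63
 slab -118 -85 20 y range -9.3 1.1 x max 4.4
  centre R=9: [-0.23  1.06] rms 0.83
```

Emit:
{"fn": "servo_tool", "kwargs": {"steps": [[-4, -3, -3, 0, 0, 0, 1], [-5, -2, -2, 0, 0, 0, 1], [-4, -3, -2, 0, 0, 0, 1], [-4, -3, 0, 0, 0, 0, 1], [-4, -3, 0, 0, 0, 0.05, 1]]}}

```text
time_s: 0.6
ee_pos: [0.2961, 0.3248, 0.2885]
orientation: [-3.135, -0.001, 2.828]
ft_force: [0.8, 0.4, -0.0]
grip_width: 0.0916
```

Emit:
{"fn": "servo_tool", "kwargs": {"steps": [[-2.7, -3.7, 0, 0, 0, -0.04, 1], [-2.7, -3.7, 0, 0, 0, -0.04, 1], [-2.7, -3.7, 0, 0, 0, -0.04, 1], [-2.6, -3.8, 0, 0, 0, -0.04, 1], [-2.5, -3.8, 0, 0, 0, -0.04, 1], [-2.4, -3.8, 0, 0, 0, -0.04, 1], [-2.2, -3.9, 0, 0, 0, -0.04, 1], [-2, -4, 0, 0, 0, -0.03, 1]]}}

```text
time_s: 1.4
ee_pos: [0.4425, -0.0234, 0.2891]
orientation: [-3.136, -0.003, -3.135]
ft_force: [0.9, 0.9, 1.0]
grip_width: 0.0919
```

```bash
cat >> h.py <<'E'
def tool_delta(s,p,Rt):
    "cm shift in tool axes and rotvec in tool axes from state s to target p,Rt"
    R0=R.from_euler('xyz',s["orientation"]).as_matrix()
    return np.r_[R0.T@(np.asarray(p)-s["ee_pos"])*100, R.from_matrix(R0.T@Rt).as_rotvec()]
E
python3 - <<'E'
from h import *
from cell import bot
s=bot.observe(); print(s["time_s"],s["ee_pos"].round(4),s["orientation"].round(4),s["joint_positions"].round(3),s["ft_force"].round(2))
Rt=R.from_euler('xyz',[np.pi,0,np.pi-.02]).as_matrix()
print(tool_delta(s,[.4985,-.287,.22],Rt).round(3))
E
```

```text
1.4 [ 0.4425 -0.0234  0.2891] [-3.1364 -0.0033 -3.135 ] [-0.222  0.145  1.614 -0.006  1.385 -1.798] [0.87 0.89 0.98]
[-5.4510e+00 -2.6359e+01  7.0310e+00 -5.0000e-03 -3.0000e-03  2.7000e-02]
```

Emit:
{"fn": "servo_tool", "kwargs": {"steps": [[-0.9, -4, 0, 0, 0, 0.01, 1], [-0.9, -4, 0, 0, 0, 0.01, 1], [-0.9, -4, 0, 0, 0, 0.01, 1], [-0.9, -4, 0.5, 0, 0, 0, 1], [-0.9, -4, 1, 0, 0, 0, 1], [-0.8, -3.5, 1, 0, 0, 0, 1], [-0.3, -2, 1, 0, 0, 0, 1], [0, 0, 0, 0, 0, 0, 1]]}}

```text
time_s: 2.2
ee_pos: [0.4948, -0.2959, 0.2495]
orientation: [-3.139, -0.008, 3.111]
ft_force: [-0.2, 0.4, 0.3]
grip_width: 0.0919
```

```bash
python3 - <<'E'
from h import *
from cell import bot
s=bot.observe(); print(s["time_s"],s["ee_pos"].round(4),s["orientation"].round(4),s["joint_positions"].round(3),s["ft_force"].round(2))
Rt=R.from_euler('xyz',[np.pi,0,np.pi-.02]).as_matrix()
print(tool_delta(s,[.4985,-.287,.22],Rt).round(3))
E
```

```text
2.2 [ 0.4948 -0.2959  0.2495] [-3.139  -0.0076  3.1109] [-0.668  0.425  1.333 -0.007  1.388 -2.207] [-0.18  0.38  0.25]
[-0.37   0.911  2.95  -0.003 -0.008 -0.011]
```

Emit:
{"fn": "servo_tool", "kwargs": {"steps": [[-0.4, 0.9, 1.5, 0, -0.008, -0.01, 1], [0, 0, 1.5, 0, 0, 0, 1], [0, 0, 0.5, 0, 0, 0, 1], [0, 0, 0, 0, 0, 0, 1]]}}

```text
time_s: 2.6
ee_pos: [0.4986, -0.2847, 0.2136]
orientation: [-3.141, -0.001, 3.121]
ft_force: [-0.3, -0.0, -0.3]
grip_width: 0.0916
```

```bash
python3 - <<'E'
from h import *
from cell import bot
s=bot.observe(); print(s["time_s"],s["ee_pos"].round(4),s["orientation"].round(4),s["joint_positions"].round(3),s["ft_force"].round(2))
Rt=R.from_euler('xyz',[np.pi,0,np.pi-.02]).as_matrix()
print(tool_delta(s,[.4985,-.287,.134],Rt).round(3))
E
```

```text
2.6 [ 0.4986 -0.2847  0.2136] [-3.1413e+00 -5.0000e-04  3.1208e+00] [-6.520e-01  4.430e-01  1.405e+00 -1.000e-03  1.294e+00 -2.202e+00] [-0.32 -0.03 -0.28]
[ 2.000e-03 -2.280e-01  7.963e+00 -0.000e+00 -1.000e-03 -1.000e-03]
```

Emit:
{"fn": "servo_tool", "kwargs": {"steps": [[0, -0.2, 2, 0, 0, 0, 1], [0, 0, 2, 0, 0, 0, 1], [0, 0, 2, 0, 0, 0, 1], [0, 0, 1, 0, 0, 0, 1], [0, 0, 0.5, 0, 0, 0, 1], [0, 0, 0, 0, 0, 0, 1]]}}

```text
time_s: 3.2
ee_pos: [0.5015, -0.2859, 0.1428]
orientation: [-3.136, 0.007, 3.123]
ft_force: [0.7, -0.5, -0.4]
grip_width: 0.0916
```

```bash
python3 - <<'E'
from h import *
from cell import bot
s=bot.observe(); print(s["time_s"],s["ee_pos"].round(4),s["orientation"].round(4),s["ft_force"].round(2))
for n in("side",):
    f=bot.grab_frame(n); cv2.imwrite(f"pics/{n}1.png",cv2.resize(f["pixels"][150:400,220:450],None,fx=2.4,fy=2.4))
E
```

```text
3.2 [ 0.5015 -0.2859  0.1428] [-3.1362  0.0073  3.1235] [ 0.74 -0.55 -0.43]
```

View pics/side1.png

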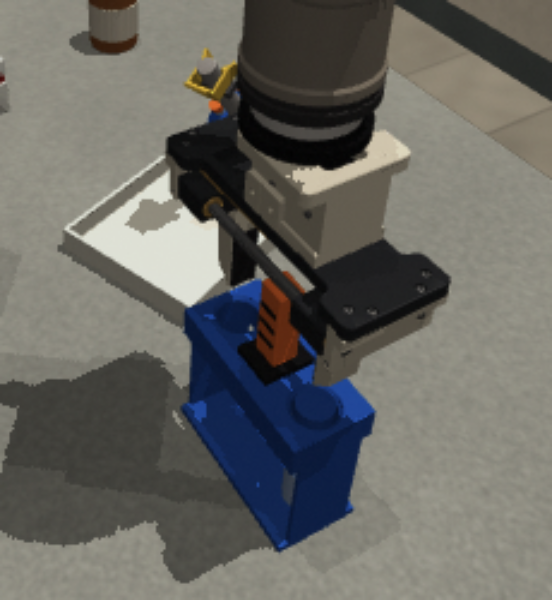

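Emit:
{"fn": "servo_tool", "kwargs": {"steps": [[0.3, -0.1, 0.5, 0.005, 0.007, 0, 1], [0, 0, 0.3, 0, 0, 0, 1], [0, 0, 0, 0, 0, 0, 1]]}}

```text
time_s: 3.55
ee_pos: [0.4995, -0.2879, 0.137]
orientation: [-3.128, 0.004, 3.124]
ft_force: [-0.5, 0.1, 0.6]
grip_width: 0.092
```

```bash
python3 - <<'E'
from h import *
from cell import bot
s=bot.observe(); print(s["time_s"],s["ee_pos"].round(4),s["orientation"].round(4),s["ft_force"].round(2))
E
```

```text
3.55 [ 0.4995 -0.2879  0.137 ] [-3.1277  0.0037  3.1235] [-0.52  0.12  0.64]
```

Emit:
{"fn": "servo_tool", "kwargs": {"steps": [[0.1, 0.1, 0.2, -0.013, 0.004, 0, 1], [0, 0, 0, 0, 0, 0, 0], [0, 0, 0, 0, 0, 0, 0], [0, 0, 0, 0, 0, 0, 0], [0, 0, 0, 0, 0, 0, 0], [0, 0, 0, 0, 0, 0, 0]]}}

```text
time_s: 4.15
ee_pos: [0.4987, -0.2871, 0.1354]
orientation: [-3.141, 0.0, 3.123]
ft_force: [-0.6, -0.7, -0.8]
grip_width: 0.0565
```

```bash
python3 - <<'E'
from h import *
from cell import bot
s=bot.observe(); print(s["time_s"],s["ee_pos"].round(4),s["orientation"].round(4),s["ft_force"].round(2),s["ft_torque"].round(2),s["grip_width"])
E
```

```text
4.15 [ 0.4987 -0.2871  0.1354] [-3.1414e+00  1.0000e-04  3.1232e+00] [-0.55 -0.66 -0.75] [ 0.02  0.03 -0.02] 0.05646725488603484
```

Emit:
{"fn": "servo_tool", "kwargs": {"steps": [[0, 0, 0, 0, 0, 0, 0], [0, 0, 0, 0, 0, 0, 0], [0, 0, 0, 0, 0, 0, 0], [0, 0, 0, 0, 0, 0, 0], [0, 0, 0, 0, 0, 0, 0], [0, 0, 0, 0, 0, 0, 0], [0, 0, 0, 0, 0, 0, 0]]}}

```text
time_s: 4.85
ee_pos: [0.4987, -0.2871, 0.1354]
orientation: [-3.141, 0.0, 3.123]
ft_force: [0.7, 0.1, -0.6]
grip_width: 0.0219
```

```bash
python3 - <<'E'
from h import *
from cell import bot
s=bot.observe(); print(s["time_s"],s["ee_pos"].round(4),s["orientation"].round(4),s["ft_force"].round(2),s["ft_torque"].round(2),s["grip_width"])
E
```

```text
4.85 [ 0.4987 -0.2871  0.1354] [-3.1413e+00  2.0000e-04  3.1233e+00] [ 0.67  0.06 -0.57] [ 0.01  0.04 -0.01] 0.021948865557531623
```

Emit:
{"fn": "servo_tool", "kwargs": {"steps": [[0, 0, -0.5, 0, 0, 0, 0], [0, 0, -1.5, 0, 0, 0, 0], [0, 0, -2.5, 0, 0, 0, 0], [0, 0, -3, 0, 0, 0, 0], [0, 0, -3, 0, 0, 0, 0], [0, 0, -3, 0, 0, 0, 0], [0, 0, -1.5, 0, 0, 0, 0]]}}

```text
time_s: 5.55
ee_pos: [0.4972, -0.2859, 0.2895]
orientation: [3.137, -0.006, 3.123]
ft_force: [0.3, -0.5, 0.0]
grip_width: 0.0222
```

```bash
cat > plan.py <<'E'
from h import *
yaw=np.radians(19.5); Rr=R.from_euler('z',yaw).as_matrix(); O=np.array([.5995,-.0433,0])
ax=Rr@np.array([-.574,0,.819]); nx=Rr@np.array([.819,0,.574]); yy=Rr@np.array([0,1,0])
ax/=np.linalg.norm(ax); nx/=np.linalg.norm(nx)
top=O+Rr@np.array([-.001,0,.1829]) + (-.0006)*nx+.0004*yy+.001*ax
mid=top-.012*ax
Rw=np.c_[nx,yy,ax]            # wedge orientation when sliding
Rtool=np.c_[-nx,yy,-ax]       # tool orientation (tool x=-wedge x)
tipT=np.array([-.0095,0,.1204]) # tip in tool frame
def tcp(s_mm,flat_mm,y_mm=0):
    "tcp for tip at s_mm above mid clip, flat face at flat_mm on clip x"
    tip=mid+ax*s_mm/1000+nx*(flat_mm-1)/1000+yy*y_mm/1000
    return tip-Rtool@tipT
E
python3 - <<'E'
from plan import *
from cell import bot
s=bot.observe(); print(s["time_s"],s["ee_pos"].round(4),s["orientation"].round(4),s["ft_force"].round(2),s["ft_torque"].round(2),s["grip_width"].round(4),s["joint_positions"].round(3))
print("top",top.round(4),"mid",mid.round(4))
for sm in (60,30,0,-60): print(sm,tcp(sm,-12).round(4), tool_delta(s,tcp(sm,-12),Rtool).round(3))
E
```

```text
Traceback (most recent call last):
AttributeError: 'float' object has no attribute 'round'
```

```bash
python3 - <<'E'
from plan import *
from cell import bot
s=bot.observe(); print(s["time_s"],s["joint_positions"].round(3))
print("top",top.round(4),"mid",mid.round(4))
for sm in (60,30,0,-60): print(sm,tcp(sm,-12).round(4), tool_delta(s,tcp(sm,-12),Rtool).round(3))
E
```

```text
5.55 [-0.655  0.4    1.264 -0.     1.485 -2.208]
top [ 0.5974 -0.0436  0.1834] mid [ 0.6039 -0.0413  0.1735]
60 [ 0.4889 -0.082   0.3084] [ 1.213 20.376 -1.796 -0.104 -0.61  -0.349]
30 [ 0.5052 -0.0763  0.2838] [-0.413 20.97   0.654 -0.104 -0.61  -0.349]
0 [ 0.5214 -0.0705  0.2592] [-2.04  21.564  3.104 -0.104 -0.61  -0.349]
-60 [ 0.5539 -0.059   0.2101] [-5.294 22.751  8.003 -0.104 -0.61  -0.349]
```

Emit:
{"fn": "servo_tool", "kwargs": {"steps": [[0, 2, -1, -0.01, -0.06, -0.035, 0], [0.1, 3, -1, -0.01, -0.06, -0.035, 0], [0.3, 3, -0.5, -0.01, -0.06, -0.035, 0], [0.3, 3, 0, -0.01, -0.06, -0.035, 0], [0, 0, 0, 0, 0, 0, 0]]}}

```text
time_s: 6.05
ee_pos: [0.4848, -0.1739, 0.3203]
orientation: [3.117, 0.251, -3.017]
ft_force: [-0.5, -0.4, -1.2]
grip_width: 0.0219
```

```bash
cat > st.py <<'E'
from plan import *
from cell import bot
import sys
s=bot.observe(); print(s["time_s"],"q",s["joint_positions"].round(2),"F tool",(R.from_euler('xyz',s["orientation"]).as_matrix().T@s["ft_force"]).round(2),"grip",round(s["grip_width"],4))
p=s["ee_pos"]; R0=R.from_euler('xyz',s["orientation"]).as_matrix(); tip=p+R0@tipT
d=tip-mid; print("tip in clip frame mm: flat",round(d@nx*1000+1,2),"y",round(d@yy*1000,2),"s",round(d@ax*1000,2))
for a in sys.argv[1:]:
    sm,fl,y=[float(v) for v in a.split(',')]; print(a,tool_delta(s,tcp(sm,fl,y),Rtool).round(3))
E
python3 st.py 60,-12,0
```

```text
6.05 q [-0.61  0.15  1.56  0.19  1.27 -2.35] F tool [ 0.8  -0.37  1.07] grip 0.0219
tip in clip frame mm: flat -76.77 y -90.74 s 94.18
60,-12,0 [-1.205  9.024  1.757 -0.067 -0.357 -0.202]
```

Emit:
{"fn": "servo_tool", "kwargs": {"steps": [[-0.2, 2.4, 0.2, -0.017, -0.09, -0.05, 0], [-0.2, 2.4, 0.3, -0.017, -0.09, -0.05, 0], [-0.2, 2.2, 0.3, -0.017, -0.09, -0.05, 0], [-0.2, 1.5, 0.3, -0.01, -0.06, -0.035, 0], [0, 0, 0, 0, 0, 0, 0], [0, 0, 0, 0, 0, 0, 0]]}}

```text
time_s: 6.65
ee_pos: [0.4795, -0.0874, 0.3175]
orientation: [-3.137, 0.595, -2.811]
ft_force: [-0.6, -1.1, -0.7]
grip_width: 0.0219
```

```bash
python3 st.py 60,-12,0
```

```text
6.65 q [-0.66 -0.04  1.88  0.58  1.02 -2.8 ] F tool [ 1.14 -0.85  0.11] grip 0.0219
tip in clip frame mm: flat -17.55 y -3.25 s 73.45
60,-12,0 [-0.375  0.211  1.351 -0.01  -0.017 -0.008]
```

Emit:
{"fn": "servo_tool", "kwargs": {"steps": [[-0.3, 0.2, 0.7, -0.01, -0.017, -0.008, 0], [0, 0, 0, 0, 0, 0, 0], [0, 0, 0, 0, 0, 0, 0]]}}

```text
time_s: 6.95
ee_pos: [0.4871, -0.0854, 0.3138]
orientation: [-3.14, 0.611, -2.801]
ft_force: [-0.0, -0.3, 0.2]
grip_width: 0.0219
```

```bash
python3 st.py 60,-12,0; python3 - <<'E'
from plan import *
from cell import bot
s=bot.observe(); R0=R.from_euler('xyz',s["orientation"]).as_matrix(); p=s["ee_pos"]
for n,(a,b,c,d) in (("side",(240,400,90,240)),("top",(230,370,120,260))):
    f=bot.grab_frame(n); np.savez(f"/tmp/{n}2.npz",**f)
    im=cv2.resize(f["pixels"][c:d,a:b],None,fx=4,fy=4,interpolation=cv2.INTER_CUBIC)
    for q in (p+R0@tipT,top,mid): 
        u=(proj(f,q)-[a,c]+.5)*4; cv2.circle(im,tuple(int(i) for i in u),3,(255,0,255),1)
    cv2.imwrite(f"pics/{n}2.png",im)
E
```

```text
6.95 q [-0.66 -0.02  1.89  0.61  1.   -2.83] F tool [ 0.03 -0.26 -0.21] grip 0.0219
tip in clip frame mm: flat -11.26 y -2.66 s 66.09
60,-12,0 [ 0.078  0.252  0.609 -0.001 -0.     0.   ]
```

View pics/side2.png

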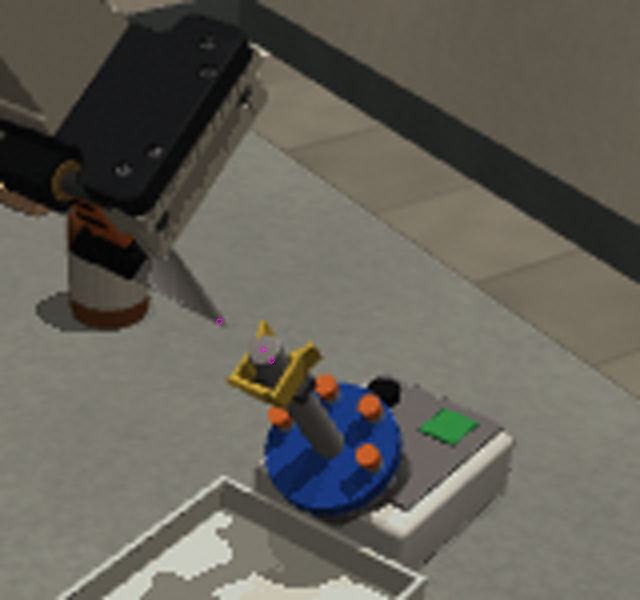

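View pics/top2.png

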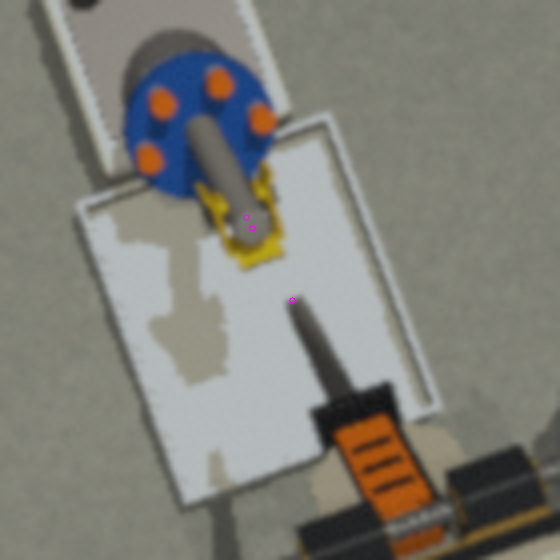

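```bash
python3 - <<'E'
from plan import *
for n in("top","side"):
    f=dict(np.load(f"/tmp/{n}2.npz")); W=cloud(f); hsv=cv2.cvtColor(f["pixels"],cv2.COLOR_BGR2HSV)
    d=W-mid; q=np.stack([d@nx,d@yy,d@ax],-1)*1000
    for a,b in((64,72),(72,85),(85,100),(100,125),(125,150)):
        m=(q[...,2]>a)&(q[...,2]<b)&(abs(q[...,1])<12)&(abs(q[...,0]+15)<25); p=q[m]
        if len(p)>3: print(n,"blade s",a,b,len(p),"y",np.percentile(p[:,1],[3,50,97]).round(1),"x",np.percentile(p[:,0],[3,50,97]).round(1))
    m=(q[...,2]>60)&(abs(q[...,1])<12)&(abs(q[...,0]+15)<25)&(q[...,2]<120); print(" lowest s",np.sort(q[m][:,2])[:5].round(1))
    H,S,V=[hsv[...,i] for i in range(3)]
    m=(H>20)&(H<32)&(S>150)&(V>60)&(abs(q[...,2])<30)&(abs(q[...,0])<40); p=q[m]
    print(n,"clip",len(p),"y",np.percentile(p[:,1],[2,98]).round(1),"x",np.percentile(p[:,0],[2,98]).round(1),"z",np.percentile(p[:,2],[2,98]).round(1))
    l=p[p[:,2]>10]; 
    if len(l): print("  lip z>10: x",np.percentile(l[:,0],[2,50,98]).round(1),"y",np.percentile(l[:,1],[2,98]).round(1))
E
```

```text
top blade s 64 72 10 y [-6.4 -2.4  0.9] x [-11.9 -11.2 -10. ]
top blade s 72 85 22 y [-7.2 -3.1  1.8] x [-13. -11. -10.]
top blade s 85 100 31 y [-7.9 -2.6  1.8] x [-19.2 -11.3 -10.1]
top blade s 100 125 58 y [-7.7 -2.2  1.9] x [-21.2 -11.1 -10.1]
top blade s 125 150 60 y [-7.6 -2.6  1.9] x [-17.8 -11.1  -9.5]
 lowest s [67.5 67.6 67.7 67.7 68.8]
top clip 134 y [-13.9  15.3] x [-19.9  17.9] z [-12.5   7.7]
side blade s 72 85 12 y [-8.1 -7.3 -6. ] x [-16.7 -14.1 -11.5]
side blade s 85 100 23 y [-8.  -6.8  0.4] x [-20.6 -16.6 -11.8]
side blade s 100 125 61 y [-8.1 -6.9 -6.2] x [-26.3 -17.7 -11.2]
side blade s 125 150 71 y [-8.2 -6.9 -4.4] x [-32.1 -23.8 -12.8]
 lowest s [67.4 69.8 72.1 74.8 77.3]
side clip 141 y [-16.3  14.6] x [-21.9  16. ] z [-14.7   8.5]
```

Emit:
{"fn": "servo_tool", "kwargs": {"steps": [[0.1, 0.25, 0.6, 0, 0, 0, 0], [0, 0, 0.8, 0, 0, 0, 0], [0, 0, 0.8, 0, 0, 0, 0], [0, 0, 0.8, 0, 0, 0, 0], [0, 0, 0.8, 0, 0, 0, 0], [0, 0, 0, 0, 0, 0, 0], [0, 0, 0, 0, 0, 0, 0]]}}

```text
time_s: 7.75
ee_pos: [0.5076, -0.0747, 0.2782]
orientation: [3.141, 0.609, -2.802]
ft_force: [0.5, -0.4, -0.0]
grip_width: 0.0221
```

```bash
python3 st.py 20,-12,0.3
```

```text
7.75 q [-0.6   0.04  1.92  0.64  0.89 -2.84] F tool [-0.31 -0.51  0.25] grip 0.0221
tip in clip frame mm: flat -13.17 y 0.75 s 23.78
20,-12,0.3 [-0.093 -0.041  0.38   0.    -0.002 -0.   ]
```

Emit:
{"fn": "servo_tool", "kwargs": {"steps": [[-0.1, -0.03, 0.3, 0, -0.002, 0, 0], [0, 0, 0.5, 0, 0, 0, 0], [0, 0, 0.5, 0, 0, 0, 0], [0, 0, 0, 0, 0, 0, 0]]}}

```text
time_s: 8.15
ee_pos: [0.5163, -0.0724, 0.2679]
orientation: [-3.141, 0.612, -2.802]
ft_force: [-0.4, -0.4, -0.7]
grip_width: 0.0219
```

```bash
python3 st.py 0,-12,0.3;  python3 - <<'E'
from plan import *
from cell import bot
for n,(a,b,c,d) in (("side",(270,370,120,230)),("top",(250,340,130,230))):
    f=bot.grab_frame(n); im=cv2.resize(f["pixels"][c:d,a:b],None,fx=5,fy=5,interpolation=cv2.INTER_CUBIC)
    cv2.imwrite(f"pics/{n}3.png",im)
E
```

```text
8.15 q [-0.58  0.07  1.93  0.65  0.85 -2.85] F tool [ 0.82 -0.26  0.3 ] grip 0.0219
tip in clip frame mm: flat -11.34 y -0.18 s 10.28
0,-12,0.3 [ 5.500e-02  3.800e-02  1.026e+00 -1.000e-03  1.000e-03 -0.000e+00]
```

View pics/side3.png

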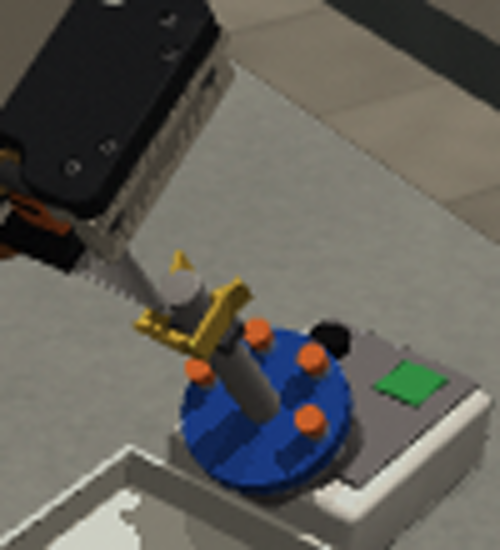

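View pics/top3.png

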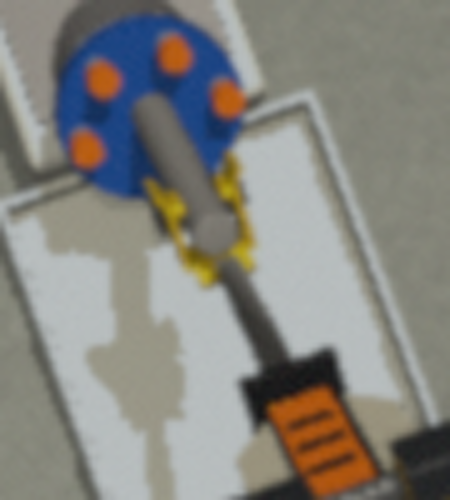

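Emit:
{"fn": "servo_tool", "kwargs": {"steps": [[0, 0.03, 0.5, 0, 0, 0, 0], [0, 0, 0.5, 0, 0, 0, 0], [0, 0, 0.5, 0, 0, 0, 0], [0, 0, 0.5, 0, 0, 0, 0], [0, 0, 0, 0, 0, 0, 0]]}}

```text
time_s: 8.75
ee_pos: [0.5283, -0.0684, 0.2512]
orientation: [-3.139, 0.614, -2.801]
ft_force: [1.2, -0.3, 0.2]
grip_width: 0.022
```

```bash
python3 st.py -20,-12,0.3
```

```text
8.75 q [-0.55  0.11  1.94  0.67  0.8  -2.87] F tool [-0.93 -0.69  0.43] grip 0.022
tip in clip frame mm: flat -10.45 y -0.56 s -10.72
-20,-12,0.3 [ 0.129  0.059  0.925 -0.002  0.002  0.   ]
```

Emit:
{"fn": "servo_tool", "kwargs": {"steps": [[0.1, 0.05, 0.5, 0, 0, 0, 0], [0, 0, 0.5, 0, 0, 0, 0], [0, 0, 0.5, 0, 0, 0, 0], [0, 0, 0.5, 0, 0, 0, 0]]}}

```text
time_s: 9.15
ee_pos: [0.5398, -0.0652, 0.2359]
orientation: [-3.133, 0.617, -2.798]
ft_force: [-7.0, -2.4, 7.9]
grip_width: 0.0219
```

```bash
python3 st.py -40,-12,0.3
```

```text
9.15 q [-0.53  0.14  1.95  0.7   0.75 -2.89] F tool [  1.44   0.03 -10.68] grip 0.0219
tip in clip frame mm: flat -9.04 y -1.92 s -30.0
-40,-12,0.3 [ 0.23   0.152  0.991 -0.007  0.006  0.003]
```

```bash
python3 - <<'E'
from plan import *
from cell import bot
for n,(a,b,c,d) in (("side",(270,370,120,230)),("top",(250,340,130,230))):
    f=bot.grab_frame(n); im=cv2.resize(f["pixels"][c:d,a:b],None,fx=5,fy=5,interpolation=cv2.INTER_CUBIC)
    cv2.imwrite(f"pics/{n}4.png",im); np.savez(f"/tmp/{n}4.npz",**f)
    W=cloud(f); hsv=cv2.cvtColor(f["pixels"],cv2.COLOR_BGR2HSV);H,S,V=[hsv[...,i] for i in range(3)]
    dd=W-mid; q=np.stack([dd@nx,dd@yy,dd@ax],-1)*1000
    m=(H>20)&(H<32)&(S>150)&(V>60)&(abs(q[...,2])<40)&(abs(q[...,0])<50); p=q[m]
    print(n,"clip",len(p),"y",np.percentile(p[:,1],[2,98]).round(1),"x",np.percentile(p[:,0],[2,98]).round(1),"z",np.percentile(p[:,2],[2,98]).round(1))
    m=(H>5)&(H<16)&(S>170)&(V>60)&(q[...,2]>30)&(q[...,2]<160)&(abs(q[...,1])<30); p=q[m]; print("handle",len(p),"y",np.percentile(p[:,1],[2,98]).round(1),"x",np.percentile(p[:,0],[2,98]).round(1),"z",np.percentile(p[:,2],[2,98]).round(1))
E
python3 st.py
```

```text
side clip 115 y [-17.9   9.1] x [-26.4  14.1] z [-14.6   5.3]
handle 15 y [-11.9   6.9] x [-30.2 -27.4] z [79.8 89.6]
top clip 111 y [-17.6  17.1] x [-23.8  14.5] z [-11.    6.1]
handle 287 y [-12.4   8.4] x [-24.7  -8.8] z [ 76.3 140.4]
9.25 q [-0.53  0.14  1.95  0.7   0.75 -2.89] F tool [ 0.36 -0.8   0.65] grip 0.0215
tip in clip frame mm: flat -9.37 y -1.58 s -30.52
```

View pics/side4.png

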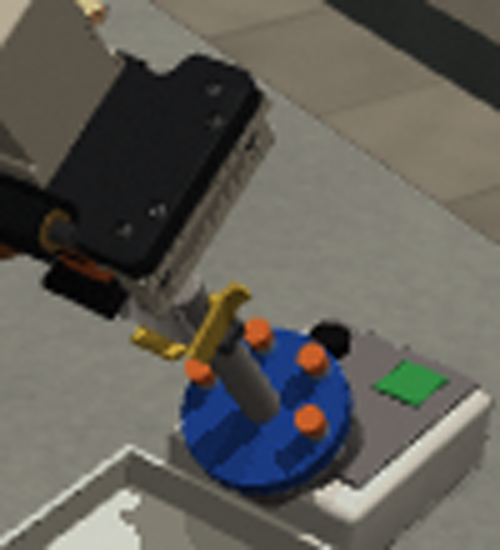

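View pics/top4.png

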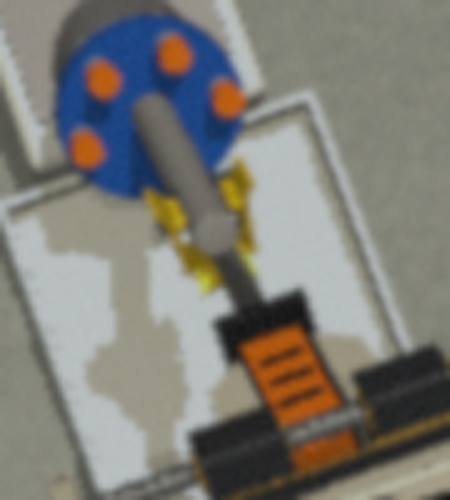

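Emit:
{"fn": "servo_tool", "kwargs": {"steps": [[0.15, 0.15, 0.4, -0.006, 0.005, 0, 0], [0.05, 0.05, 0.5, 0, 0, 0, 0], [0.05, 0.05, 0.5, 0, 0, 0, 0]]}}

```text
time_s: 9.55
ee_pos: [0.5465, -0.062, 0.2251]
orientation: [-3.134, 0.617, -2.797]
ft_force: [-5.5, -2.6, 6.8]
grip_width: 0.0218
```

```bash
python3 st.py -60,-12,0.3
```

```text
9.55 q [-0.51  0.17  1.95  0.72  0.72 -2.9 ] F tool [ 1.   -0.63 -9.09] grip 0.0218
tip in clip frame mm: flat -9.2 y -0.89 s -43.1
-60,-12,0.3 [ 0.226  0.074  1.683 -0.005  0.005  0.004]
```

Emit:
{"fn": "servo_tool", "kwargs": {"steps": [[0.15, 0.05, 0.4, -0.005, 0.005, 0, 0], [0.05, 0.05, 0.5, 0, 0, 0, 0], [0.05, 0, 0.5, 0, 0, 0, 0]]}}

```text
time_s: 9.85
ee_pos: [0.5526, -0.059, 0.2119]
orientation: [-3.139, 0.612, -2.797]
ft_force: [-0.3, -0.3, -0.6]
grip_width: 0.0218
```

```bash
python3 st.py -60,-12,0.3; cat > look.py <<'E'
from plan import *
from cell import bot
import sys
k=sys.argv[1]
for n,(a,b,c,d) in (("side",(230,370,120,290)),("top",(230,350,130,250))):
    f=bot.grab_frame(n); im=cv2.resize(f["pixels"][c:d,a:b],None,fx=3.5,fy=3.5,interpolation=cv2.INTER_CUBIC)
    cv2.imwrite(f"pics/{n}{k}.png",im)
    W=cloud(f); hsv=cv2.cvtColor(f["pixels"],cv2.COLOR_BGR2HSV);H,S,V=[hsv[...,i] for i in range(3)]
    rf=(W-O)@Rr*1000
    m=(H>20)&(H<32)&(S>150)&(V>50)&(abs(rf[...,0])<160)&(abs(rf[...,1])<120); p=rf[m]
    if len(p)>5: print(n,"clip px",len(p),"rotator mm 2/50/98%",np.percentile(p,[2,50,98],axis=0).round(0).tolist())
    else: print(n,"no yellow",len(p))
E
python3 look.py 5
```

```text
9.85 q [-0.5   0.2   1.95  0.73  0.69 -2.92] F tool [ 0.62 -0.17  0.24] grip 0.0218
tip in clip frame mm: flat -11.81 y 0.49 s -57.86
-60,-12,0.3 [ 0.009 -0.017  0.213 -0.     0.001  0.004]
side clip px 174 rotator mm 2/50/98% [[-22.0, -16.0, 128.0], [-9.0, -3.0, 135.0], [4.0, 15.0, 164.0]]
top clip px 53 rotator mm 2/50/98% [[-111.0, -14.0, 96.0], [-8.0, 6.0, 122.0], [-2.0, 32.0, 276.0]]
```

View pics/side5.png

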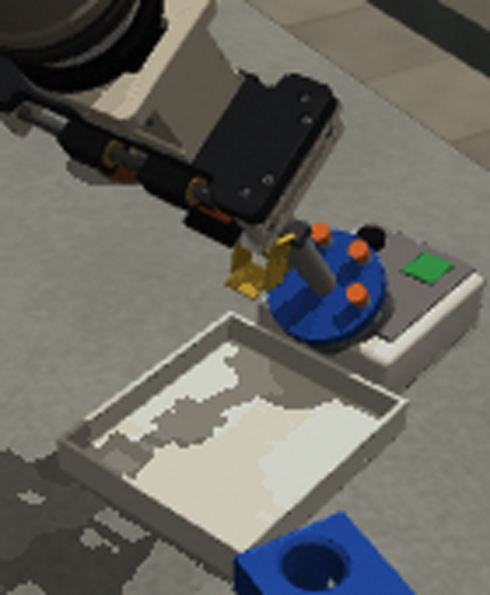

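Emit:
{"fn": "servo_tool", "kwargs": {"steps": [[0, 0, 0, 0, 0, 0, 0], [0, 0, 0, 0, 0, 0, 0], [0, 0, 0, 0, 0, 0, 0], [0, 0, 0, 0, 0, 0, 0]]}}

```text
time_s: 10.35
ee_pos: [0.5515, -0.0582, 0.2101]
orientation: [3.141, 0.609, -2.798]
ft_force: [-0.1, 0.3, 0.1]
grip_width: 0.0217
```

```bash
python3 st.py; python3 look.py 6
```

```text
10.35 q [-0.5   0.2   1.96  0.73  0.69 -2.92] F tool [-0.04  0.31 -0.04] grip 0.0217
tip in clip frame mm: flat -13.86 y 1.9 s -58.9
side clip px 197 rotator mm 2/50/98% [[-20.0, -13.0, 6.0], [-5.0, 8.0, 17.0], [8.0, 20.0, 40.0]]
top clip px 69 rotator mm 2/50/98% [[-88.0, 1.0, 6.0], [-7.0, 14.0, 20.0], [6.0, 25.0, 254.0]]
```

View pics/side6.png

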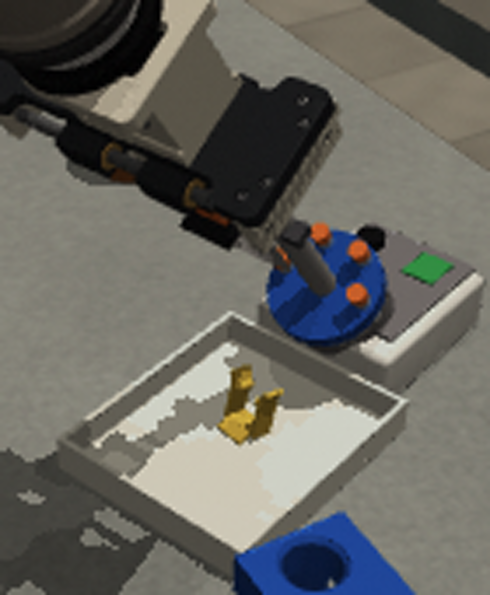

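Emit:
{"fn": "servo_tool", "kwargs": {"steps": [[0.2, 0, -1, 0, 0, 0, 0], [0.1, 0, -1.5, 0, 0, 0, 0], [0, 0, -2, 0, 0, 0, 0], [0, 0, -2.5, 0, 0, 0, 0], [0, 0, -2.5, 0, 0, 0, 0], [0, 0, -2, 0, 0, 0, 0], [0, 0, -1, 0, 0, 0, 0]]}}

```text
time_s: 11.15
ee_pos: [0.4763, -0.084, 0.3159]
orientation: [3.141, 0.606, -2.797]
ft_force: [0.5, -0.5, -0.6]
grip_width: 0.0222
```

```bash
cat > ret.py <<'E'
from plan import *
from cell import bot
import sys
s=bot.observe(); print(s["time_s"],"tcp",s["ee_pos"].round(4),s["orientation"].round(4),"q",s["joint_positions"].round(2),"F",s["ft_force"].round(2),"T",s["ft_torque"].round(2),"grip",round(s["grip_width"],4))
z=float(sys.argv[1]); Rt=R.from_euler('xyz',[np.pi,0,3.1233]).as_matrix()
print("delta",tool_delta(s,[.4987,-.2871,z],Rt).round(3))
E
python3 st.py; python3 ret.py 0.29
```

```text
11.15 q [-0.67 -0.04  1.9   0.6   1.03 -2.84] F tool [ 0.09 -0.66  0.72] grip 0.0222
tip in clip frame mm: flat -18.65 y 2.75 s 73.35
11.15 tcp [ 0.4763 -0.084   0.3159] [ 3.1411  0.6056 -2.7968] q [-0.67 -0.04  1.9   0.6   1.03 -2.84] F [ 0.54 -0.51 -0.64] T [-0.08  0.38  0.04] grip 0.0222
delta [  5.387 -19.87   -0.588   0.11    0.599   0.352]
```

Emit:
{"fn": "servo_tool", "kwargs": {"steps": [[0.8, -2, -0.5, 0.017, 0.09, 0.053, 0], [0.9, -3, -0.3, 0.017, 0.09, 0.053, 0], [0.7, -3, -0.2, 0.017, 0.09, 0.053, 0], [0.6, -3, 0, 0.017, 0.09, 0.053, 0], [0, 0, 0, 0, 0, 0, 0]]}}

```text
time_s: 11.65
ee_pos: [0.4684, -0.2044, 0.3146]
orientation: [3.125, 0.23, -3.036]
ft_force: [2.0, 0.0, -1.0]
grip_width: 0.0218
```

```bash
python3 ret.py 0.29
```

```text
11.65 tcp [ 0.4684 -0.2044  0.3146] [ 3.1246  0.2305 -3.0356] q [-0.67  0.15  1.56  0.18  1.28 -2.39] F [ 1.98  0.   -1.05] T [-0.01  0.18 -0.03] grip 0.0218
delta [-1.522 -8.595  2.74   0.031  0.229  0.126]
```

Emit:
{"fn": "servo_tool", "kwargs": {"steps": [[-0.4, -2.5, 0.3, 0.012, 0.09, 0.05, 0], [-0.5, -2.5, 0.2, 0.012, 0.09, 0.05, 0], [-0.5, -2, 0, 0.007, 0.05, 0.026, 0], [-0.3, -1, 0, 0, 0, 0, 0], [0, 0, 0, 0, 0, 0, 0], [0, 0, 0, 0, 0, 0, 0]]}}

```text
time_s: 12.25
ee_pos: [0.4865, -0.2824, 0.3115]
orientation: [3.137, -0.006, 3.12]
ft_force: [0.2, 0.2, -0.5]
grip_width: 0.0218
```

```bash
python3 ret.py 0.275
```

```text
12.25 tcp [ 0.4865 -0.2824  0.3115] [ 3.1372 -0.0063  3.1204] q [-0.66  0.37  1.25 -0.    1.53 -2.21] F [ 0.23  0.24 -0.53] T [ 0.02  0.03 -0.03] grip 0.0218
delta [-1.257e+00 -4.590e-01  3.644e+00  4.000e-03 -6.000e-03 -3.000e-03]
```

Align above the slot and check whether the wedge shifted in the jaws.

Emit:
{"fn": "servo_tool", "kwargs": {"steps": [[-1.2, -0.45, 1, 0.004, -0.006, -0.003, 0], [0, 0, 1, 0, 0, 0, 0], [0, 0, 0.5, 0, 0, 0, 0], [0, 0, 0, 0, 0, 0, 0], [0, 0, 0, 0, 0, 0, 0]]}}

```text
time_s: 12.75
ee_pos: [0.4976, -0.2848, 0.2852]
orientation: [3.14, 0.002, 3.125]
ft_force: [-0.4, 0.6, 0.3]
grip_width: 0.0223
```

```bash
python3 ret.py 0.275; python3 - <<'E'
from plan import *
from cell import bot
s=bot.observe(); p0=s["ee_pos"]; R0=R.from_euler('xyz',s["orientation"]).as_matrix()
print("predicted tip",(p0+R0@tipT).round(4))
for n,(a,b,c,d) in (("side",(270,400,180,390)),("top",(350,470,170,280))):
    f=bot.grab_frame(n); im=cv2.resize(f["pixels"][c:d,a:b],None,fx=2.8 if n=="side" else 4,fy=2.8 if n=="side" else 4,interpolation=cv2.INTER_CUBIC)
    cv2.imwrite(f"pics/{n}7.png",im); W=cloud(f)
    x,y,z=[W[...,i] for i in range(3)]
    for lo,hi in((.15,.165),(.165,.18),(.18,.195),(.195,.21),(.21,.24)):
        m=(z>lo)&(z<hi)&(abs(x-.4987)<.04)&(abs(y+.2871)<.03); q=(W[m]-[.4987,-.2871,0])*1000
        if len(q)>4: print(n,lo,len(q),"x",np.percentile(q[:,0],[3,50,97]).round(1),"y",np.percentile(q[:,1],[3,50,97]).round(1),"zmin",q[:,2].min().round(1))
    hsv=cv2.cvtColor(f["pixels"],cv2.COLOR_BGR2HSV);H,S,V=[hsv[...,i] for i in range(3)]
    m=(abs(z-.115)<.006)&(x>.44)&(x<.56)&(y<-.2)&(y>-.37)&(S>150)&(H>105)&(H<130)
    print(n,"rack",cv2.minAreaRect(W[m][:,:2].astype(np.float32)*1000))
E
```

```text
12.75 tcp [ 0.4976 -0.2848  0.2852] [3.1404e+00 2.4000e-03 3.1254e+00] q [-0.65  0.4   1.28  0.    1.46 -2.21] F [-0.43  0.57  0.28] T [ 0.05 -0.   -0.02] grip 0.0223
delta [-1.070e-01 -2.260e-01  1.016e+00  1.000e-03  2.000e-03  2.000e-03]
predicted tip [ 0.5074 -0.2848  0.1648]
side 0.165 27 x [4.3 6.6 9.7] y [-1.7  0.2  6.6] zmin 166.1
side 0.18 45 x [0.6 3.6 9.8] y [-1.8 -0.8  7.6] zmin 180.2
side 0.195 64 x [-2.7  1.   9.6] y [-2.1 -1.2  8.4] zmin 195.4
side 0.21 177 x [-10.3  -1.4   9.2] y [-2.4 -1.   7.8] zmin 210.1
side rack ((498.43359375, -286.4347839355469), (136.34632873535156, 66.16927337646484), 88.03009796142578)
top 0.21 28 x [-5.3  2.5  9.2] y [6.5 7.2 8. ] zmin 212.7
top rack ((499.9185791015625, -270.51458740234375), (102.39419555664062, 59.52946472167969), 89.06300354003906)
```

View pics/side7.png

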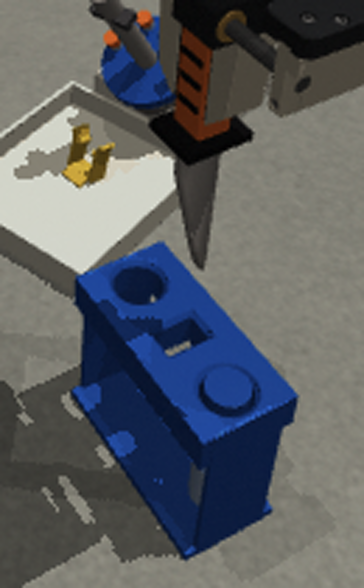

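Emit:
{"fn": "servo_tool", "kwargs": {"steps": [[-0.1, -0.22, 1, 0, 0.002, 0.002, 0], [0, 0, 1.2, 0, 0, 0, 0], [0, 0, 1, 0, 0, 0, 0], [0, 0, 0, 0, 0, 0, 0], [0, 0, 0, 0, 0, 0, 0]]}}

```text
time_s: 13.35
ee_pos: [0.4987, -0.2874, 0.2502]
orientation: [3.14, 0.0, 3.123]
ft_force: [-0.4, 0.2, -0.7]
grip_width: 0.0225
```

```bash
python3 ret.py 0.1365
```

```text
13.35 tcp [ 0.4987 -0.2874  0.2502] [3.1404e+00 2.0000e-04 3.1230e+00] q [-0.66  0.42  1.34  0.    1.38 -2.21] F [-0.44  0.25 -0.73] T [ 0.06  0.01 -0.02] grip 0.0225
delta [ 2.0000e-03  1.3000e-02  1.1369e+01  1.0000e-03  0.0000e+00 -0.0000e+00]
```

Emit:
{"fn": "servo_tool", "kwargs": {"steps": [[0, 0, 0.8, 0, 0, 0, 0], [0, 0, 0.9, 0, 0, 0, 0], [0, 0, 0.9, 0, 0, 0, 0], [0, 0, 0.9, 0, 0, 0, 0], [0, 0, 0.9, 0, 0, 0, 0], [0, 0, 0, 0, 0, 0, 0]]}}

```text
time_s: 13.95
ee_pos: [0.4986, -0.2872, 0.2021]
orientation: [3.14, 0.0, 3.123]
ft_force: [-0.3, -0.3, -0.6]
grip_width: 0.0218
```

```bash
python3 ret.py 0.1365
```

```text
13.95 tcp [ 0.4986 -0.2872  0.2021] [3.1402e+00 1.0000e-04 3.1231e+00] q [-0.66  0.45  1.42  0.    1.27 -2.21] F [-0.34 -0.31 -0.6 ] T [ 0.01 -0.03 -0.02] grip 0.0218
delta [-8.000e-03  0.000e+00  6.565e+00  1.000e-03  0.000e+00 -0.000e+00]
```

Emit:
{"fn": "servo_tool", "kwargs": {"steps": [[0, 0, 0.8, 0, 0, 0, 0], [0, 0, 0.9, 0, 0, 0, 0], [0, 0, 0.9, 0, 0, 0, 0], [0, 0, 0.9, 0, 0, 0, 0], [0, 0, 0.9, 0, 0, 0, 0], [0, 0, 0.9, 0, 0, 0, 0], [0, 0, 0.4, 0, 0, 0, 0], [0, 0, 0, 0, 0, 0, 0]]}}

```text
time_s: 14.75
ee_pos: [0.4987, -0.2872, 0.1398]
orientation: [3.14, -0.0, 3.123]
ft_force: [-0.3, 0.4, -0.7]
grip_width: 0.0217
```

```bash
python3 ret.py 0.1365
```

```text
14.75 tcp [ 0.4987 -0.2872  0.1398] [ 3.1401e+00 -1.0000e-04  3.1230e+00] q [-0.66  0.51  1.5   0.    1.12 -2.21] F [-0.3   0.37 -0.66] T [-0.03  0.   -0.04] grip 0.0217
delta [-0.003  0.007  0.327  0.001 -0.    -0.   ]
```

Emit:
{"fn": "servo_tool", "kwargs": {"steps": [[0, 0, 0.3, 0, 0, 0, 0], [0, 0, 0.2, 0, 0, 0, 0], [0, 0, 0, 0, 0, 0, 0]]}}

```text
time_s: 15.05
ee_pos: [0.4992, -0.2875, 0.1357]
orientation: [3.141, 0.001, 3.123]
ft_force: [0.5, -0.0, -0.9]
grip_width: 0.0218
```

```bash
python3 ret.py 0.1354
```

```text
15.05 tcp [ 0.4992 -0.2875  0.1357] [3.1412e+00 1.5000e-03 3.1231e+00] q [-0.66  0.52  1.51  0.    1.11 -2.21] F [ 0.49 -0.02 -0.89] T [ 0.05 -0.02 -0.04] grip 0.0218
delta [ 0.048  0.036  0.028  0.     0.001 -0.   ]
```

Down to the start height; open and let it settle.

Emit:
{"fn": "servo_tool", "kwargs": {"steps": [[0, 0, 0, 0, 0, 0, 0.5], [0, 0, 0, 0, 0, 0, 0.8], [0, 0, 0, 0, 0, 0, 1], [0, 0, 0, 0, 0, 0, 1], [0, 0, 0, 0, 0, 0, 1], [0, 0, 0, 0, 0, 0, 1], [0, 0, 0, 0, 0, 0, 1], [0, 0, 0, 0, 0, 0, 1]]}}

```text
time_s: 15.85
ee_pos: [0.4997, -0.2879, 0.1365]
orientation: [-3.141, 0.003, 3.123]
ft_force: [0.6, 0.4, -0.3]
grip_width: 0.0814
```

Emit:
{"fn": "servo_tool", "kwargs": {"steps": [[0, 0, 0, 0, 0, 0, 1], [0, 0, 0, 0, 0, 0, 1], [0, 0, 0, 0, 0, 0, 1], [0, 0, 0, 0, 0, 0, 1]]}}

```text
time_s: 16.25
ee_pos: [0.4997, -0.2879, 0.1364]
orientation: [-3.141, 0.003, 3.123]
ft_force: [0.2, 0.7, 0.9]
grip_width: 0.0917
```

```bash
python3 ret.py 0.135
```

```text
16.25 tcp [ 0.4997 -0.2879  0.1364] [-3.1407  0.0032  3.1231] q [-0.66  0.52  1.51  0.    1.11 -2.21] F [0.17 0.68 0.88] T [-0.01 -0.02 -0.  ] grip 0.0917
delta [ 0.105  0.076  0.142 -0.001  0.003 -0.   ]
```

Emit:
{"fn": "servo_tool", "kwargs": {"steps": [[0, 0, -1, 0, 0, 0, 1], [0, 0, -2, 0, 0, 0, 1], [0, 0, -3, 0, 0, 0, 1], [0, 0, -4, 0, 0, 0, 1], [0, 0, -4, 0, 0, 0, 1], [2, 0, -3, 0, 0, 0, 1], [4, 0, 0, 0, 0, 0, 1], [4, 0, 0, 0, 0, 0, 1]]}}

```text
time_s: 17.05
ee_pos: [0.3995, -0.2856, 0.3168]
orientation: [-3.139, 0.005, 3.127]
ft_force: [0.1, 0.1, -0.4]
grip_width: 0.0919
```

Emit:
{"fn": "servo_tool", "kwargs": {"steps": [[3, 2, 0, 0, 0, 0, 1], [0, 4, 0, 0, 0, 0, 1], [0, 4, 0, 0, 0, 0, 1], [0, 0, 0, 0, 0, 0, 1], [0, 0, 0, 0, 0, 0, 1]]}}

```text
time_s: 17.55
ee_pos: [0.3652, -0.1828, 0.3217]
orientation: [-3.132, 0.011, 3.121]
ft_force: [-0.2, -0.6, -0.8]
grip_width: 0.0917
```

```bash
python3 ret.py 0.135; python3 look.py 8; python3 - <<'E'
from plan import *
from cell import bot
for n in("top","side"):
    f=bot.grab_frame(n); cv2.imwrite(f"pics/{n}9.png",f["pixels"]); W=cloud(f); x,y,z=[W[...,i] for i in range(3)]
    hsv=cv2.cvtColor(f["pixels"],cv2.COLOR_BGR2HSV);H,S,V=[hsv[...,i] for i in range(3)]
    m=(z>.175)&(z<.2)&(x>.44)&(x<.56)&(y<-.2)&(y>-.37); print(n,"handle top",cv2.minAreaRect(W[m][:,:2].astype(np.float32)*1000),m.sum(),np.nanmax(z[m]).round(4))
    m=(abs(z-.115)<.004)&(x>.44)&(x<.56)&(y<-.2)&(y>-.37)&(S>150)&(H>105)&(H<130); print(" rack z",np.median(z[m]))
    m=(V<60)&(S<120)&(z>.118)&(z<.135)&(abs(x-.5)<.03)&(abs(y+.287)<.03); print(" shoulder top z",np.median(z[m]),m.sum())
    f0=dict(np.load(f'/tmp/{n}0.npz')); W0=cloud(f0)[...,2]; m0=(V<60)&(S<120)&(W0>.118)&(W0<.135)&(abs(x-.5)<.03)&(abs(y+.287)<.03); print(" same px at start",np.median(W0[m0]),m0.sum())
E
```

```text
17.55 tcp [ 0.3652 -0.1828  0.3217] [-3.1322  0.0114  3.1212] q [-0.65  0.05  1.63 -0.    1.44 -2.2 ] F [-0.16 -0.59 -0.78] T [ 0.04 -0.01  0.03] grip 0.0917
delta [-1.3348e+01 -9.9820e+00  1.8918e+01 -9.0000e-03  1.1000e-02 -2.0000e-03]
side clip px 198 rotator mm 2/50/98% [[-20.0, -12.0, 6.0], [-5.0, 8.0, 18.0], [9.0, 20.0, 40.0]]
top clip px 127 rotator mm 2/50/98% [[-20.0, -11.0, 7.0], [-7.0, 5.0, 12.0], [5.0, 17.0, 42.0]]
top handle top ((499.70648193359375, -286.67828369140625), (21.862937927246094, 18.64797019958496), 88.7802505493164) 147 0.1888
 rack z 0.11569497275397263
 shoulder top z 0.12165088040793905 152
 same px at start 0.12185038707253956 151
side handle top ((498.5070495605469, -286.7599182128906), (22.187301635742188, 19.96877670288086), 88.3258285522461) 208 0.1872
 rack z 0.11500096272414928
 shoulder top z 0.12087641589798281 206
 same px at start 0.12088258136994241 210
```

View pics/side9.png

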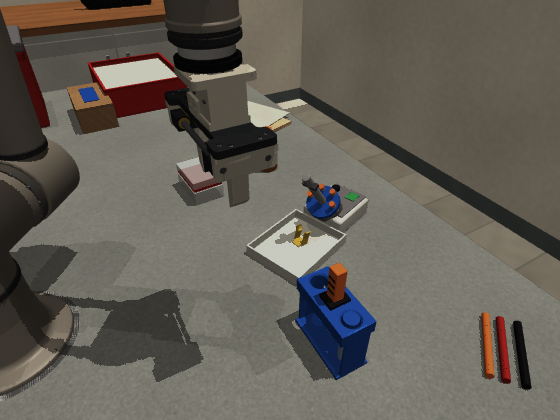

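View pics/top9.png

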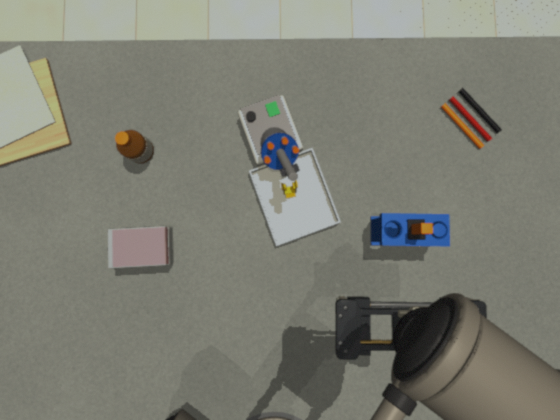

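```bash
python3 -c "
from cell import bot
print(bot.sign_off())"
```

```text
the job is handed in; nothing more can be done
None
```

I handed the job in at about 17.6 s of the 54 s allowed. The yellow clip is lying in the white tray, and the wedge tool is upright and fully down in its slot. The sign-off reports no verdict, so this rests on my own last checks.

- **What I did:** I took the wedge out of the rack and tilted it to match the spindle. I then slid the blade down the underside until the clip let go, with the tip about 58 mm past mid-clip. Then I backed out and put the wedge back.
- **Clip:** both cameras show it at rest in the tray, at about (-6, 6) mm in the rotator frame. Its highest point is about 42 mm above the bench, and it did not move between looks.
- **Wedge:** both cameras put the handle within 1 mm of where it was at the start, and the shoulder height matches the start to about 0.2 mm.
- **Bystanders:** the tube, tip box and bottle look unmoved in the final top picture. I did not measure them again.
- **One reading that disagreed:** the push force briefly reached 9 to 11 N along the blade during two moves, above the roughly 5 N stated. Just after the first peak it was down to 0.7 N. The second came just before the clip let go.

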